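Close the wash jar, shake it on the touch shaker, stand it on the drip tray

ROBOT

A 6-joint arm with a two-finger parallel gripper is mounted at the origin on the work surface. World frame = base frame: x ahead of the robot, y to its left, z up, the work surface at z = 0. Lengths are in m, angles in rad, forces in N, time in s.
With the tool pointing down it reaches from about 0.375 to 0.9 m from the base axis. Payload 3.1 kg.
Tool frame: the origin (TCP) lies at the very end of the fingers, on their centre line; the grasp point (between the pads) lies 19 mm behind it (manip.grasp_offset is the distance from the TCP to the grasp point, in m); y points along the fingers, z is the direction in which the jaws open and shut, and the axes are right-handed (so a half turn about y gives the same grasp; the last joint's range is limited). The gripper opens to 85 mm and grips with 20 to 120 N. Pads are 22 mm wide; open, the fingers measure 114 mm over their backs; the gripper's body (76 mm by 85 mm) begins 54 mm behind the grasp point. The pads swing forward as they close: fully open they stand 13 mm farther back than shut.
Start: joints at [-1.417, 0.527, 1.433, -0, 1.181, -0.178], TCP at [0.204, -0.591, 0.192] pointing down, gripper open.
Joint ranges: [-3.08, 3.08], [-0.75, 2.2], [0.22, 2.44], [-1.43, 4.57], [0, 2.65], [-2.85, 2.85]. Speed limits (rad/s): [2.79, 2.79, 3.14, 3.14, 3.14, 3.14].

INTERFACE

Orientations are given as a unit quaternion [x, y, z, w].
In Python, from station import manip gives the robot as it stands.
- The arm moves only by the tool apply_moves, never from a script. Its argument "motion" is a list of rows, each a list of 5 numbers: the finger opening in mm, from 0 to 85.4, then the shift along the tool's x, y, z in units of 30 mm (1.0 is 30 mm), then the turn about the tool's y in units of 10 degrees (1.0 is 10 degrees). In form: [[fingers, x, y, z, twist], ...]. A call has 1 to 12 rows; each row is the pose to reach, as a shift and turn from the pose commanded when the call began, along the tool's axes at that moment; what a row does not reach only later rows make up. A row lasts 1/8 s, in which the tool goes at most 62.5 mm and 10.7 degrees, less where a joint would pass 70% of its speed; a pose out of reach is approached as far as the arm can. A call with a gripper value outside its range is refused whole. The fingers move at their own pace and stop on an object; "squeeze" is the grip in N (left out, the last holds). Time passes only in rows, so rows that repeat a pose let the fingers close. It gives the time, the measured TCP pose, the force and the opening at its end, in the units of the state.
- manip.sense(): the state, without advancing time (a new reading comes with each control period).
- manip.snapshot(name): name is "scene" or "top" or "wrist"; returns the picture (420x560x3 uint8, red, green, blue); there is no depth.
- manip.get_calibration(name): a dict with "intrinsics" (3x3 intrinsics, pixels), "extrinsics" (4x4, takes a point from camera to world coordinates). Camera axes: x right, y up, looking along -z (the intrinsics and any distortion apply to the point x, -y, -z); pixel columns grow to the right and rows downward; lengths in m; the calibration is good to about 2 mm. A picture is of the moment at which its call begins: read the wrist's pose just before it. get_calibration takes no time and is no camera call; for the wrist camera it gives the pose at the moment of the call.
- manip.sign_off(): hands the job in, once; it reports no verdict.
The state is a dict: "t": time; "q": joint angles; "qd": joint speeds; "tau": joint torques, N m; "tcp_pos": TCP position; "tool_rot": TCP orientation; "force": force on the tool from outside, world axes, zero at the start; "ft_torque": the same for the moment, N m; "finger_gap": opening from 0.0 (shut) to 1.0 (fully open).
Only numpy, scipy, OpenCV 4.12 (cv2) and the standard library are available. Lean on these libraries where they do the work, as an engineer would, in place of code of your own. Each camera call takes 0.05 s, during which the arm holds its last target.

TASK

Wash the screws: press the small lid fully home and level on the jar, then pick the jar up by its body and, keeping hold of it, press it upright down onto the shaker's spring pad until the pad is all the way down, and keep it down for one second. Then set the closed jar gently down, upright and wholly on the slotted drip tray, and let go; leave the large lid, the pump and the screwdriver alone.

Things in the scene. Friction and masses are not known exactly. Their poses are not given: they have to be found in the camera images.
- jar_mid (a point): Open steel jar (0.15 to 0.3 kg), round, outer diameter 56, inner 50, 66 high, screws inside, upright on the bench. The point is on its axis half-way up, 33 above its foot; z up its axis. With the lid home the knob top is 93 above the foot: grip the body about 42 above the foot so that the gripper clears it. Three sprung nubs inside, 6 below the rim, rub on the lid plug.
- lid_mid (a point): Small lid, 60 g: steel flange (diameter 53, 5 thick) over a tapered plug (diameter 47, 14 deep), black knob on top (diameter 18, 22 tall); 41 high, stands on its plug on the bench. Point on its axis half-way up, 20.5 above the plug foot; z up. Laid on the jar it stops about 5 proud; 10 to 15 N straight down pushes it home: flange on the rim, this point 39.5 above jar_mid. Friction then keeps it.
- pad (a joint): The shaker's spring pad: 0 = up, grows as it is pressed down, 0.008 m = fully down. Spring: 4 N to start, 10 N fully down, so the jar's weight alone does not press it down; it springs back when released.
- pad_top (a point): Centre of the flat top of the pad, a round rubber disc of diameter 72 on a grey box-shaped shaker (125 x 125, fixed to the bench); the top is 72 above the bench when up. Moves with the pad.
- tray_top (a point): Centre of the flat top of the drip tray, a black square tray 150 x 150 and 30 high with a slotted steel grate on top, fixed to the bench; x and y run along its sides. The point lies 30 above the bench on the grate, where the jar is to stand.
- big_lid_mid (a point): Large lid, not for this jar: same shape as the small lid, flange diameter 94, plug 80, same knob, 41 high. The point is on its axis half-way up. Leave it alone.
- pump: Small aluminium and brass vibration pump, about 100 x 50 x 58 high, lying between shaker and tray; origin under its centre. Leave it alone.
- screwdriver: Screwdriver lying on the bench at the left edge of the work area; origin under its middle. Leave it alone.

How it is judged:
By the outcome, as a careful person would: the job done as asked, in the order asked, and still so for the second after the job is handed in, with the robot touching nothing.
It also fails if it takes over 67 s, if anything falls off the work surface, if the arm or the gripper's body presses on something with over 40 N, if the wrist force passes 120 N, or if a joint passes its speed limit or range.

## Working session

There is one attempt and no reset: what is moved stays moved. The work goes in short steps, Python scripts to look and compute and a tool call to move; the robot and the scene stay as the last step left them, time stands still between calls to the robot, and variables do not carry over. Pictures are saved under pics/ and viewed, and the job is handed in when it is done.

Besides the shell and the picture viewer there is one more tool, called after "Call:" by a JSON object that holds its "method" and its "body", one argument or row to a line. apply_moves: Moves the arm, as the interface text tells. Its arguments: {"type":"object","properties":{"motion":{"type":"array"},"squeeze":{"type":"number"}},"required":["motion"]}

```bash
ls; mkdir -p pics
python3 - <<'E'
from station import manip
import cv2,numpy as np
s=manip.sense();print({k:np.round(v,3) for k,v in s.items()})
for n in ["scene","top","wrist"]:
    c=manip.get_calibration(n);print(n,np.round(c["intrinsics"],1).tolist(),np.round(c["extrinsics"],4).tolist(),[k for k in c])
    cv2.imwrite(f"pics/{n}0.png",manip.snapshot(n)[:,:,::-1])
E
```

```text
pics
{'t': np.float64(0.0), 'q': array([-1.417,  0.528,  1.434,  0.   ,  1.181, -0.178]), 'qd': array([ 0.001,  0.   ,  0.002, -0.   ,  0.001, -0.001]), 'tau': array([ 0.0000e+00, -4.4235e+01, -1.7802e+01, -0.0000e+00,  9.0000e-03,
        0.0000e+00]), 'tcp_pos': array([ 0.204, -0.59 ,  0.191]), 'tool_rot': array([-0.117,  0.698, -0.697,  0.117]), 'force': array([ 0.195, -0.116,  1.298]), 'ft_torque': array([0.017, 0.001, 0.017]), 'finger_gap': np.float64(0.997)}
scene [[471.4, 0.0, 278.8], [0.0, 471.4, 208.3], [0.0, 0.0, 1.0]] [[-0.4872, -0.517, 0.7038, 1.3076], [0.8733, -0.2928, 0.3894, 0.4968], [0.0047, 0.8043, 0.5942, 0.7033], [0.0, 0.0, 0.0, 1.0]] ['intrinsics', 'extrinsics']
top [[405.1, 0.0, 283.9], [0.0, 405.1, 208.4], [0.0, 0.0, 1.0]] [[-0.0087, 0.9983, -0.0579, 0.4843], [-0.9997, -0.01, -0.0223, 0.0694], [-0.0228, 0.0577, 0.9981, 0.953], [0.0, 0.0, 0.0, 1.0]] ['intrinsics', 'extrinsics']
wrist [[377.0, 0.0, 287.0], [0.0, 377.0, 202.6], [0.0, 0.0, 1.0]] [[0.3249, 0.8997, 0.2913, 0.2787], [-0.9457, 0.3096, 0.0986, -0.5659], [-0.0015, -0.3076, 0.9515, 0.3727], [0.0, 0.0, 0.0, 1.0]] ['intrinsics', 'extrinsics']
```

View pics/top0.png

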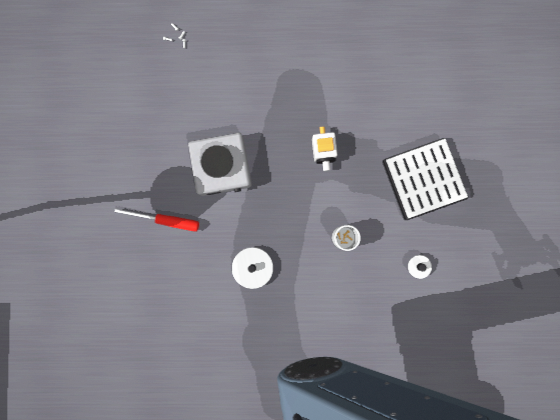

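View pics/scene0.png

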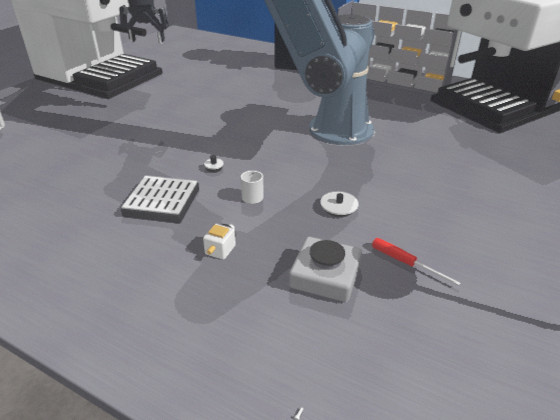

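View pics/wrist0.png

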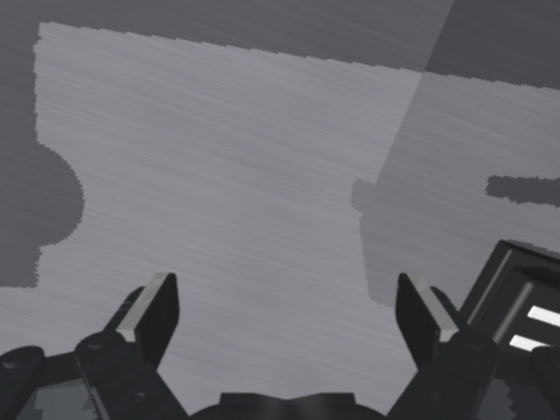

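The top view shows the jar at about (346,238), small lid (420,267), large lid (252,268), shaker pad (217,161), tray (426,178), pump (325,147) and screwdriver (175,222). The scene view agrees. The wrist view shows only bare bench and the tray's edge.

```bash
cat > h.py <<'E'
from station import manip
import cv2,numpy as np
from scipy.spatial.transform import Rotation as R
def ray(c,uv,z):
    K=c["intrinsics"];T=c["extrinsics"]
    p=np.linalg.inv(K)@np.array([uv[0],uv[1],1.]);d=T[:3,:3]@np.array([p[0],-p[1],-p[2]]);o=T[:3,3]
    return o+d*(z-o[2])/d[2]
def proj(c,P):
    T=c["extrinsics"];p=T[:3,:3].T@(np.array(P)-T[:3,3]);p=c["intrinsics"]@np.array([p[0],-p[1],-p[2]]);return p[:2]/p[2]
def ell(mask,lo=50,box=None):
    cs,_=cv2.findContours(mask,cv2.RETR_EXTERNAL,cv2.CHAIN_APPROX_NONE)
    out=[]
    for k in cs:
        if cv2.contourArea(k)>lo: out.append((k,cv2.fitEllipse(k)))
    return out
def totool(dw):
    return R.from_quat(manip.sense()["tool_rot"]).inv().apply(dw)
E
python3 - <<'E'
from h import *
im=cv2.imread("pics/top0.png");c=manip.get_calibration("top");g=im.max(2)
def fitcirc(k,z):
    P=np.array([ray(c,p,z)[:2] for p in k[:,0]+0.0]);A=np.c_[2*P,np.ones(len(P))]
    s=np.linalg.lstsq(A,(P**2).sum(1),rcond=None)[0];return s[:2],2*np.sqrt(s[2]+s[:2]@s[:2])
for n,(u,v,w),z in [("jar",(346,238,22),.066),("lid",(420,267,20),.017),("big",(252,268,28),.017)]:
    m=np.zeros_like(g);m[v-w:v+w,u-w:u+w]=(g[v-w:v+w,u-w:u+w]>170)*255
    k,e=max(ell(m,20),key=lambda t:cv2.contourArea(t[0]))
    k=cv2.convexHull(k)
    print(n,np.round(e[0],1),np.round(e[1],1),fitcirc(k,z))
u,v,w=217,161,24
m=np.zeros_like(g);m[v-w:v+w,u-w:u+w]=(g[v-w:v+w,u-w:u+w]<75)*255
k,e=max(ell(m,20),key=lambda t:cv2.contourArea(t[0]));print("pad",e,fitcirc(k,.072))
u,v,w=426,178,52
m=np.zeros_like(g);m[v-w:v+w,u-w:u+w]=(g[v-w:v+w,u-w:u+w]>170)*255
m=cv2.morphologyEx(m,cv2.MORPH_CLOSE,np.ones((9,9)))
k,e=max(ell(m,20),key=lambda t:cv2.contourArea(t[0]));r=cv2.minAreaRect(k);print("tray",r,ray(c,r[0],.03));B=[ray(c,b,.03)[:2] for b in cv2.boxPoints(r)];print(B)
cv2.imwrite("pics/crop0.png",cv2.resize(im[120:290,180:480],None,fx=2.6,fy=2.6,interpolation=cv2.INTER_CUBIC))
E
```

```text
jar [346.  237.5] [24.9 27.9] (array([ 0.47084822, -0.04554496]), np.float64(0.05836621935379994))
lid [419.2 266.7] [22.4 23.3] (array([ 0.402561 , -0.2169327]), np.float64(0.053165877127367166))
big [251.8 267.7] [40.3 40.6] (array([0.40291405, 0.16550472]), np.float64(0.09431703938784072))
pad ((216.7571563720703, 161.00135803222656), (30.131576538085938, 30.38343048095703), 9.776679992675781) (array([0.641548  , 0.23614486]), np.float64(0.06700358674375151))
tray ((426.3770446777344, 177.9992218017578), (63.53264236450195, 63.55029296875), 69.32556915283203) [ 0.60388976 -0.23468718  0.03      ]
[array([ 0.64751644, -0.14305271]), array([ 0.69750282, -0.27938249]), array([ 0.56069164, -0.32542148]), array([ 0.51116723, -0.19041705])]
```

View pics/crop0.png

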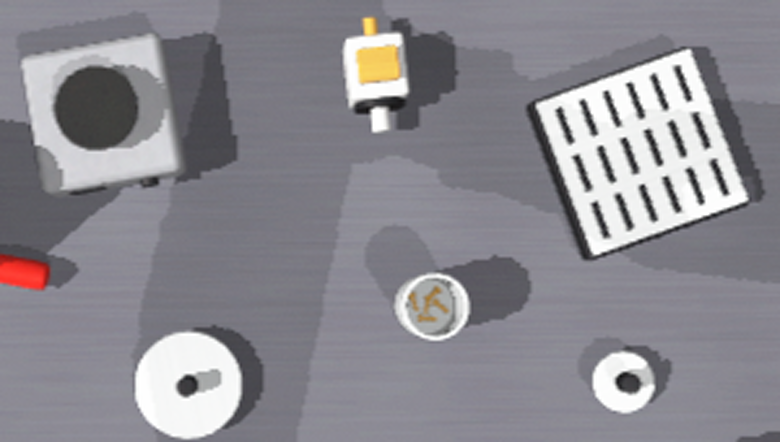

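Run:
```python
from h import *
s=manip.sense();print(R.from_quat(s["tool_rot"]).as_matrix().round(3).tolist(),s["tcp_pos"])
print(totool(np.array([.4026,-.2169,.13])-s["tcp_pos"])/.03)
```

```text
[[-0.945, -0.0, 0.326], [-0.326, 0.002, -0.945], [-0.0, -1.0, -0.002]] [ 0.20351361 -0.59027664  0.1907418 ]
[-10.3276071    2.04417002  -9.6021282 ]
```

Call:
{"method": "apply_moves", "body": {
  "motion": [
    [85, -0.7, 0, -0.6, 0],
    [85, -2.2, 0.3, -2, 0],
    [85, -3.8, 0.6, -3.5, 0],
    [85, -5.4, 1, -5, 0],
    [85, -7, 1.3, -6.5, 0],
    [85, -8.5, 1.6, -7.9, 0],
    [85, -9.6, 1.9, -8.9, 0],
    [85, -10.2, 2, -9.5, 0],
    [85, -10.33, 2.04, -9.6, 0],
    [85, -10.33, 2.04, -9.6, 0],
    [85, -10.33, 2.04, -9.6, 0]
  ]
}}

```text
t: 1.52
tcp_pos: [0.4028, -0.2191, 0.1305]
tool_rot: [0.116, -0.697, 0.698, -0.116]
force: [-0.3, 0.6, -1.1]
finger_gap: 0.994
```

Run:
```python
from h import *
s=manip.sense();print(s["t"],s["tcp_pos"],s["force"])
c=manip.get_calibration("wrist");im=manip.snapshot("wrist")[:,:,::-1];cv2.imwrite("pics/w1.png",im)
np.savez("w1.npz",**c)
print(proj(c,[.4026,-.2169,.019]),proj(c,[.4026,-.2169,.041]),proj(c,s["tcp_pos"]))
cv2.imwrite("pics/s1.png",manip.snapshot("scene")[:,:,::-1])
```

```text
1.525 [ 0.40275311 -0.21905699  0.13047229] [-0.29745863  0.56272707 -1.09112238]
[282.63823731 183.1867658 ] [282.35868734 190.77802165] [284.60533689 239.20944406]
```

View pics/w1.png

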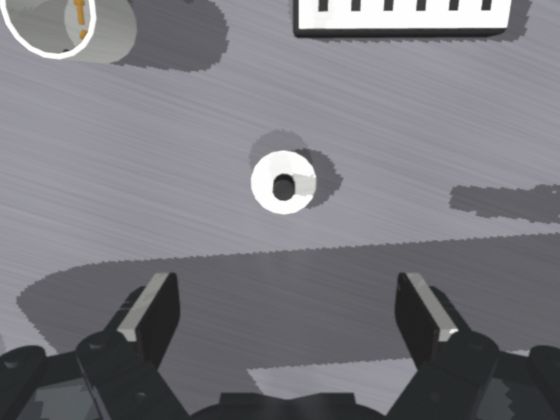

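```bash
cat >> h.py <<'E'
def fitcirc(c,k,z):
    P=np.array([ray(c,p,z)[:2] for p in k[:,0]+0.0]);A=np.c_[2*P,np.ones(len(P))]
    s=np.linalg.lstsq(A,(P**2).sum(1),rcond=None)[0];return s[:2],2*np.sqrt(s[2]+s[:2]@s[:2])
def blob(im,u,v,w,lo,hi):
    g=im.max(2);m=np.zeros_like(g);y0,x0=max(v-w,0),max(u-w,0);q=g[y0:v+w,x0:u+w];m[y0:v+w,x0:u+w]=((q>=lo)&(q<=hi))*255
    return max(ell(m,20),key=lambda t:cv2.contourArea(t[0]))
E
python3 - <<'E'
from h import *
c=dict(np.load("w1.npz"));im=cv2.imread("pics/w1.png")
k,e=blob(im,283,182,45,190,255);print(e,fitcirc(c,cv2.convexHull(k),.018))
k,e=blob(im,283,187,16,0,70);print(e,ray(c,e[0],.038),fitcirc(c,cv2.convexHull(k),.041))
s=manip.sense();print(s["tcp_pos"],totool(np.array([.4026,-.2169,.022])-s["tcp_pos"])/.03)
E
```

```text
((282.884033203125, 182.04823303222656), (63.121315002441406, 64.15706634521484), 93.09146881103516) (array([ 0.40266964, -0.21717379]), np.float64(0.05299271300642624))
((283.90667724609375, 185.1165771484375), (18.80033302307129, 21.472291946411133), 23.109601974487305) [ 0.40635437 -0.21683216  0.038     ] (array([ 0.40633292, -0.21638526]), np.float64(0.016955062478195088))
[ 0.40259305 -0.21889301  0.13044665] [-0.02118809  3.61485346 -0.06494204]
```

Call:
{"method": "apply_moves", "body": {
  "motion": [
    [50, 0, 0.4, 0, 0],
    [50, 0, 1.1, 0, 0],
    [40, 0, 1.8, 0, 0],
    [40, 0, 2.3, 0, 0],
    [40, 0, 2.5, 0, 0],
    [40, 0, 2.5, 0, 0],
    [40, 0, 2.5, 0, 0]
  ]
}}

```text
t: 2.5
tcp_pos: [0.403, -0.218, 0.0556]
tool_rot: [0.117, -0.697, 0.698, -0.117]
force: [0.6, 0.6, -0.0]
finger_gap: 0.464
```

Run:
```python
from h import *
s=manip.sense();print(s["t"],s["tcp_pos"],s["force"],s["finger_gap"])
c=manip.get_calibration("wrist");im=manip.snapshot("wrist")[:,:,::-1];cv2.imwrite("pics/w2.png",im)
k,e=blob(im,283,160,110,190,255);print(e,fitcirc(c,cv2.convexHull(k),.018))
print(totool(np.array([.4027,-.2171,.022])-s["tcp_pos"])/.03)
```

```text
2.5 [ 0.40304889 -0.21796402  0.05563519] [ 0.58935197  0.59368838 -0.01134204] 0.4643861465566676
((283.46429443359375, 213.76516723632812), (79.97200775146484, 83.8238754272461), 92.54148864746094) (array([ 0.40260624, -0.21723023]), np.float64(0.05279327365250901))
[ 0.0022363   1.12113938 -0.03217122]
```

View pics/w2.png

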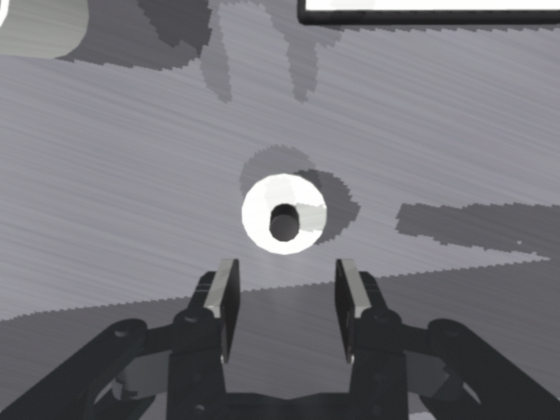

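The wrist view shows the lid flange at (283,214), with the knob centred between the fingers. It agrees with the top view to under 1 mm.

Call:
{"method": "apply_moves", "body": {
  "motion": [
    [40, 0, 0.4, -0.02, 0],
    [40, 0, 0.8, -0.02, 0],
    [40, 0, 1.0, -0.02, 0],
    [40, 0, 1.1, -0.02, 0],
    [40, 0, 1.1, -0.02, 0],
    [10, 0, 1.1, -0.02, 0],
    [10, 0, 1.1, -0.02, 0],
    [10, 0, 1.1, -0.02, 0],
    [10, 0, 1.1, -0.02, 0]
  ],
  "squeeze": 50
}}

```text
t: 3.68
tcp_pos: [0.4027, -0.2171, 0.0224]
tool_rot: [0.117, -0.697, 0.697, -0.117]
force: [-0.5, 0.5, -0.2]
finger_gap: 0.119
```

Run:
```python
from h import *
s=manip.sense();print(s["t"],s["tcp_pos"],s["force"],s["finger_gap"])
im=manip.snapshot("wrist")[:,:,::-1];cv2.imwrite("pics/w3.png",im)
im=manip.snapshot("scene")[:,:,::-1];cv2.imwrite("pics/s3.png",cv2.resize(im[80:240,100:300],None,fx=3.7,fy=3.7))
```

```text
3.675 [ 0.40267658 -0.21712798  0.02243653] [-0.52710892  0.45235372 -0.2198288 ] 0.11915616892684613
```

View pics/w3.png

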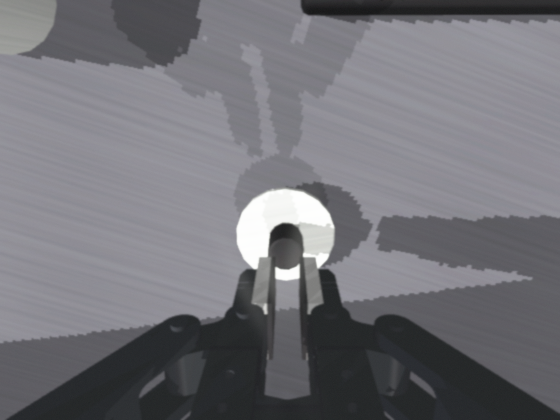

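View pics/s3.png

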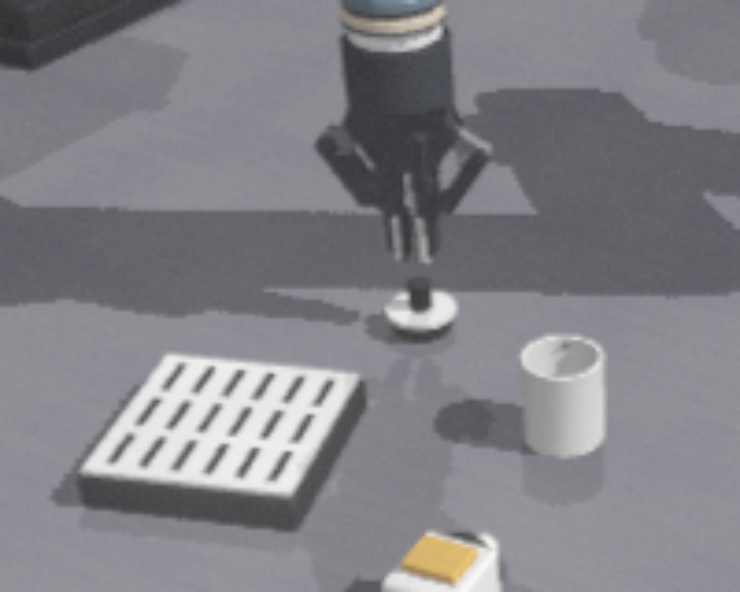

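The fingers closed to 10 mm without touching the knob. In both views the fingertips, at scene (212,150) and wrist (286,258), look above or short of the knob. I'll triangulate the real tip.

Run:
```python
from h import *
s=manip.sense();t=s["tcp_pos"];M=R.from_quat(s["tool_rot"]).as_matrix();print(M.round(3).tolist(), s["q"])
cs=manip.get_calibration("scene");cw=manip.get_calibration("wrist")
for n,c in(("scene",cs),("wrist",cw)):
  print(n,[(b,f,proj(c,t-M[:,1]*b+M[:,0]*f).round(1).tolist()) for b in(0,.01,.02,.03,.05,.1) for f in (-.011,0,.011)])
  print("lid",proj(c,[.4027,-.2171,.019]),proj(c,[.4027,-.2171,.041]))
print("cam in tool",M.T@(cw["extrinsics"][:3,3]-t), (M.T@cw["extrinsics"][:3,:3]).round(3).tolist())
```

```text
[[-0.945, 0.0, 0.326], [-0.326, -0.0, -0.945], [-0.0, -1.0, 0.0]] [-7.39594709e-01  6.17614554e-01  1.98480644e+00  7.14871931e-06
  5.39108125e-01  4.99385163e-01]
scene [(0, -0.011, [211.4, 164.2]), (0, 0, [212.5, 162.2]), (0, 0.011, [213.6, 160.2]), (0.01, -0.011, [211.1, 161.1]), (0.01, 0, [212.2, 159.1]), (0.01, 0.011, [213.3, 157.1]), (0.02, -0.011, [210.8, 157.9]), (0.02, 0, [211.9, 155.9]), (0.02, 0.011, [213.1, 154.0]), (0.03, -0.011, [210.5, 154.8]), (0.03, 0, [211.6, 152.8]), (0.03, 0.011, [212.8, 150.8]), (0.05, -0.011, [209.9, 148.3]), (0.05, 0, [211.0, 146.4]), (0.05, 0.011, [212.2, 144.5]), (0.1, -0.011, [208.3, 131.8]), (0.1, 0, [209.5, 129.9]), (0.1, 0.011, [210.7, 128.0])]
lid [212.55507389 163.2036693 ] [211.93032107 156.37811699]
wrist [(0, -0.011, [284.5, 219.5]), (0, 0, [284.5, 239.2]), (0, 0.011, [284.6, 258.2]), (0.01, -0.011, [284.4, 226.7]), (0.01, 0, [284.4, 247.2]), (0.01, 0.011, [284.5, 267.1]), (0.02, -0.011, [284.2, 234.6]), (0.02, 0, [284.3, 256.1]), (0.02, 0.011, [284.4, 276.8]), (0.03, -0.011, [284.1, 243.5]), (0.03, 0, [284.2, 266.0]), (0.03, 0.011, [284.2, 287.6]), (0.05, -0.011, [283.7, 264.6]), (0.05, 0, [283.8, 289.5]), (0.05, 0.011, [283.9, 313.3]), (0.1, -0.011, [282.3, 352.9]), (0.1, 0, [282.5, 386.5]), (0.1, 0.011, [282.6, 417.9])]
lid [284.68919374 236.56483492] [284.45082228 254.71206064]
cam in tool [-0.07907461 -0.18208686  0.00124849] [[0.001, -0.951, -0.308], [-0.001, 0.308, -0.951], [1.0, 0.001, -0.0]]
```

Run:
```python
import cv2
im=cv2.imread("pics/w3.png");cv2.imwrite("pics/w3z.png",cv2.resize(im[170:370,200:380],None,fx=3,fy=3,interpolation=cv2.INTER_CUBIC))
```

```text
(no output)
```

View pics/w3z.png

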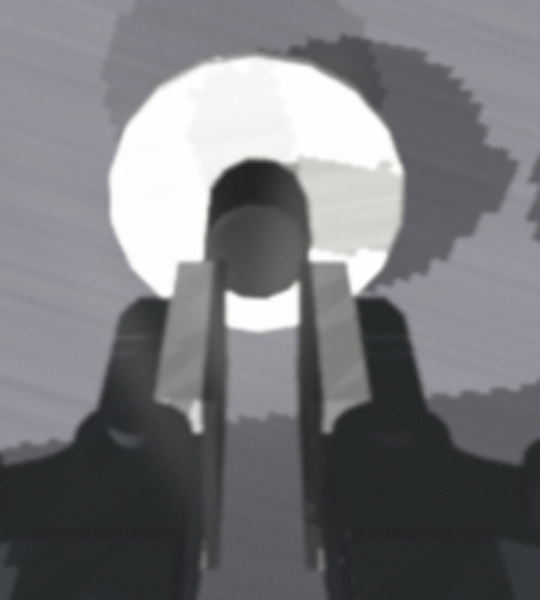

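Run:
```python
from h import *
print(manip.grasp_offset,[a for a in dir(manip) if a[0]!='_'])
```

```text
0.0187 ['PlanningError', 'get_calibration', 'grasp_offset', 'sense', 'sign_off', 'snapshot']
```

Both views put the closed fingertips about 44 mm behind the reported TCP, so the fingers end at z ≈ 0.066, above the knob. I'll open, go lower in guarded steps, and look again.

Call:
{"method": "apply_moves", "body": {
  "motion": [
    [40, 0, 0, 0, 0],
    [40, 0, 0, 0, 0],
    [40, 0, 0.2, 0, 0],
    [40, 0, 0.4, 0, 0],
    [40, 0, 0.6, 0, 0],
    [40, 0, 0.7, 0, 0],
    [40, 0, 0.7, 0, 0],
    [40, 0, 0.7, 0, 0]
  ]
}}

```text
t: 4.78
tcp_pos: [0.4027, -0.2171, 0.0014]
tool_rot: [0.117, -0.697, 0.697, -0.117]
force: [0.7, -0.6, 0.1]
finger_gap: 0.467
```

```bash
cat > look.py <<'E'
from h import *
import sys
n=sys.argv[1]
s=manip.sense();print(s["t"],s["tcp_pos"].round(4),s["force"].round(2),round(s["finger_gap"],3))
im=manip.snapshot("wrist")[:,:,::-1]
sc=manip.snapshot("scene")[:,:,::-1]
x,y,w,h=[int(v) for v in sys.argv[2].split(',')]
a=cv2.resize(im,(400,300));b=cv2.resize(sc[y:y+h,x:x+w],(400,300),interpolation=cv2.INTER_CUBIC)
cv2.imwrite("pics/"+n+"_w.png",im);cv2.imwrite("pics/"+n+"_s.png",sc);cv2.imwrite("pics/"+n+".png",np.hstack([a,b]))
E
python3 look.py L4 170,110,100,75
```

```text
4.775 [ 0.4027 -0.2171  0.0014] [ 0.67 -0.63  0.05] 0.467
```

View pics/L4.png

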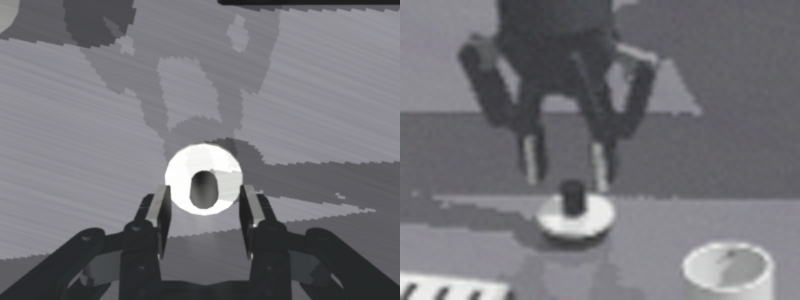

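At reported z = 0.001 the tips still hover around knob-top height with no contact force, so the ~44 mm offset is real. I'll go a further 22 mm and grip.

Call:
{"method": "apply_moves", "body": {
  "motion": [
    [40, 0, 0.2, 0, 0],
    [40, 0, 0.4, 0, 0],
    [40, 0, 0.6, 0, 0],
    [40, 0, 0.75, 0, 0],
    [40, 0, 0.75, 0, 0],
    [10, 0, 0.75, 0, 0],
    [10, 0, 0.75, 0, 0],
    [10, 0, 0.75, 0, 0],
    [10, 0, 0.75, 0, 0]
  ]
}}

```text
t: 6.0
tcp_pos: [0.4027, -0.2169, -0.0204]
tool_rot: [0.117, -0.697, 0.698, -0.117]
force: [-0.5, 1.2, 5.9]
finger_gap: 0.188
```

```bash
python3 look.py L5 170,110,100,75
```

```text
6.0 [ 0.4027 -0.2169 -0.0204] [-0.47  1.15  5.88] 0.188
```

View pics/L5.png

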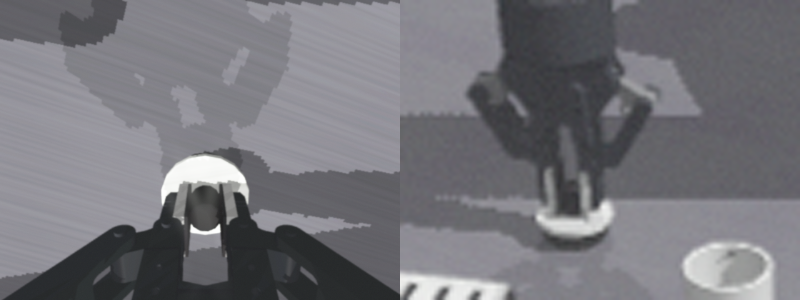

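The knob is gripped (gap about 16 mm), centred between the pads with the tips just above the flange. Lifting now, then moving to a spot short of the jar so the wrist camera sees it.

Call:
{"method": "apply_moves", "body": {
  "motion": [
    [10, 0, -0.3, 0, 0],
    [10, 0, -1, 0, 0],
    [10, 0, -2, 0, 0],
    [10, 0, -3, -0.3, 0],
    [10, -0.4, -3.6, -1, 0],
    [10, -0.8, -3.7, -2, 0],
    [10, -1.3, -3.7, -3, 0],
    [10, -1.7, -3.7, -4, 0],
    [10, -2, -3.7, -4.5, 0],
    [10, -2, -3.7, -4.67, 0],
    [10, -2, -3.7, -4.67, 0],
    [10, -2, -3.7, -4.67, 0]
  ],
  "squeeze": 60
}}

```text
t: 7.6
tcp_pos: [0.4139, -0.0658, 0.0899]
tool_rot: [0.116, -0.697, 0.698, -0.117]
force: [0.1, 0.4, -0.7]
finger_gap: 0.187
```

```bash
python3 - <<'E'
from h import *
c=manip.get_calibration("wrist");np.savez("w6.npz",**c);print(proj(c,[.4708,-.0455,.066]))
E
python3 look.py L6 170,110,130,98
```

```text
[283.20021221 117.23458749]
7.6 [ 0.4139 -0.0658  0.0899] [ 0.05  0.41 -0.71] 0.187
```

View pics/L6.png

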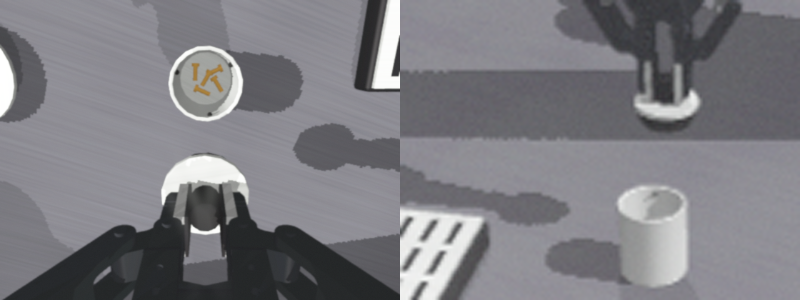

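View pics/L6_w.png

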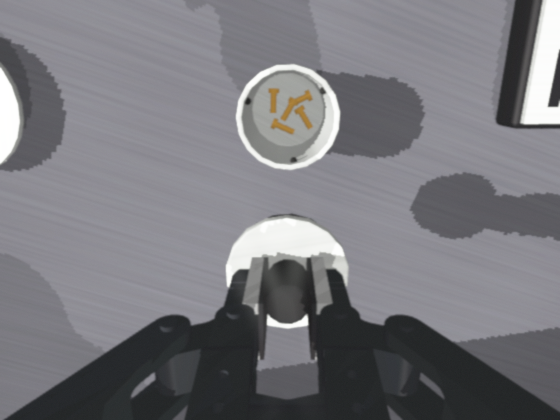

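Run:
```python
from h import *
c=dict(np.load("w6.npz"));im=cv2.imread("pics/L6_w.png")
k,e=blob(im,288,117,58,225,255);print(e)
k=cv2.convexHull(k);print(fitcirc(c,k,.066));j=fitcirc(c,k,.066)[0]
c2=manip.get_calibration("top");
k,e=blob(im,288,265,70,215,255);print(e);h=cv2.convexHull(k);h=h[h[:,0,1]<285]
for z in (.1293,.127):print(fitcirc(c,h,z))
s=manip.sense();t=s["tcp_pos"];print(t,totool(np.r_[j,t[2]]-t)/.03)
```

```text
((287.3452453613281, 116.42192077636719), (101.50084686279297, 103.23587799072266), 169.2505645751953)
(array([ 0.47086719, -0.04784823]), np.float64(0.054729979570266284))
((279.432373046875, 248.6794891357422), (58.29615783691406, 115.23578643798828), 75.88227081298828)
(array([ 0.41475018, -0.06643924]), np.float64(0.05146828487206273))
(array([ 0.41355403, -0.06684589]), np.float64(0.05229781369380516))
[ 0.41384355 -0.06579598  0.08983009] [-1.99205383e+00  3.75801120e-04  5.12783827e-02]
```

Call:
{"method": "apply_moves", "body": {
  "motion": [
    [10, -0.5, 0, 0, 0],
    [10, -1.2, 0, 0, 0],
    [10, -1.7, 0, 0.03, 0],
    [10, -1.99, 0.1, 0.03, 0],
    [10, -1.99, 0.4, 0.03, 0],
    [10, -1.99, 0.8, 0.03, 0],
    [10, -1.99, 1.1, 0.03, 0],
    [10, -1.99, 1.25, 0.03, 0],
    [10, -1.99, 1.25, 0.03, 0],
    [10, -1.99, 1.25, 0.03, 0]
  ]
}}

```text
t: 8.95
tcp_pos: [0.4706, -0.0466, 0.0525]
tool_rot: [0.117, -0.697, 0.697, -0.117]
force: [-0.7, 0.0, -0.8]
finger_gap: 0.184
```

```bash
python3 look.py L7 200,130,100,75
python3 - <<'E'
from h import *
im=manip.snapshot("top")[:,:,::-1];cv2.imwrite("pics/t7.png",cv2.resize(im[190:290,290:430],None,fx=4,fy=4))
E
```

```text
8.95 [ 0.4706 -0.0466  0.0525] [-0.68  0.02 -0.81] 0.184
```

View pics/L7.png

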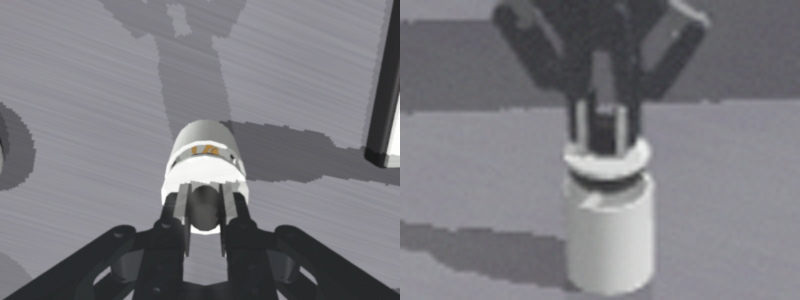

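View pics/L7_w.png

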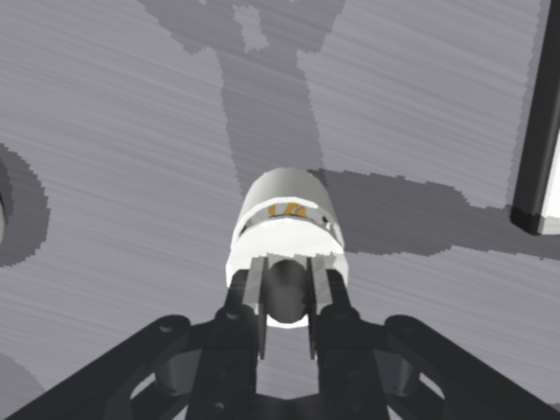

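```bash
python3 - <<'E'
from h import *
c=manip.get_calibration("wrist");t=manip.sense()["tcp_pos"];M=R.from_quat(manip.sense()["tool_rot"]).as_matrix()
for nm,z,r,ctr in(("jar",.066,.028,[t[0],t[1]]),("lid",.092,.0265,[t[0],t[1]])):
    P=np.r_[ctr,z]
    print(nm,proj(c,P-M[:,0]*r).round(1),proj(c,P+M[:,2]*r).round(1),proj(c,P-M[:,2]*r).round(1))
c=manip.get_calibration("scene")
for z in(0,.066,.09):print(proj(c,[t[0],t[1],z]))
E
python3 -c "
import cv2
im=cv2.imread('pics/L7_w.png');cv2.imwrite('pics/L7z.png',cv2.resize(im[160:340,210:370],None,fx=3.3,fy=3.3,interpolation=2))
im=cv2.imread('pics/L7_s.png');cv2.imwrite('pics/L7sz.png',cv2.resize(im[150:210,225:285],None,fx=9,fy=9,interpolation=2))"
```

```text
jar [284.3 195.5] [341.6 250.1] [227.4 250.2]
lid [283.9 217.7] [346.6 276.2] [221.8 276.3]
[251.71186593 198.21734493]
[250.93448944 176.66318734]
[250.63883199 168.46555398]
```

View pics/L7z.png

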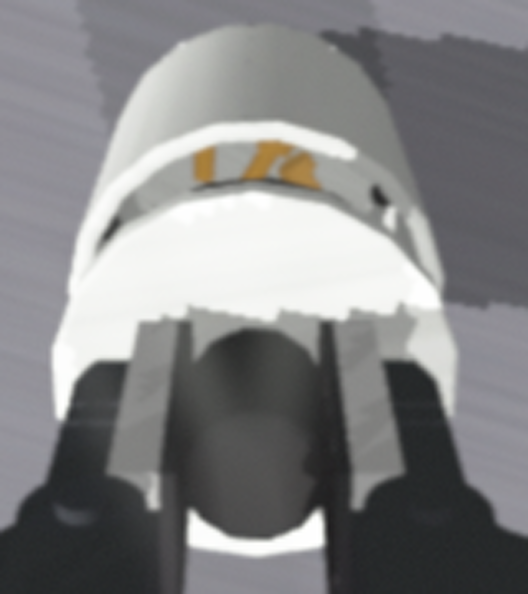

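View pics/L7sz.png

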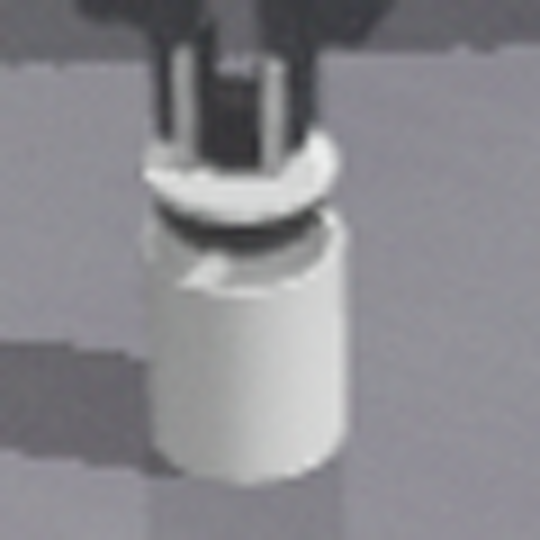

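The lid and jar axes agree to within about 0.7 mm: both at about column 287.5 in the wrist view, and the rim row is 1.5 px off prediction. Lowering now.

Call:
{"method": "apply_moves", "body": {
  "motion": [
    [10, 0.01, 0.15, 0, 0],
    [10, 0.02, 0.3, 0, 0],
    [10, 0.02, 0.42, 0, 0],
    [10, 0.02, 0.5, 0, 0],
    [10, 0.02, 0.54, 0, 0],
    [10, 0.02, 0.58, 0, 0],
    [10, 0.02, 0.58, 0, 0]
  ]
}}

```text
t: 9.98
tcp_pos: [0.4707, -0.0469, 0.0354]
tool_rot: [0.116, -0.697, 0.698, -0.117]
force: [0.7, 0.6, 2.9]
finger_gap: 0.186
```

Call:
{"method": "apply_moves", "body": {
  "motion": [
    [10, 0, 0.04, 0, 0],
    [10, 0, 0.08, 0, 0],
    [10, 0, 0.12, 0, 0],
    [10, 0, 0.12, 0, 0],
    [10, 0, 0.12, 0, 0]
  ]
}}

```text
t: 10.6
tcp_pos: [0.4705, -0.0469, 0.0316]
tool_rot: [0.116, -0.697, 0.698, -0.117]
force: [0.8, -0.3, 5.9]
finger_gap: 0.185
```

Call:
{"method": "apply_moves", "body": {
  "motion": [
    [10, 0, 0.03, 0, 0],
    [10, 0, 0.06, 0, 0],
    [10, 0, 0.09, 0, 0],
    [10, 0, 0.09, 0, 0],
    [10, 0, 0.09, 0, 0]
  ]
}}

```text
t: 11.22
tcp_pos: [0.4706, -0.0469, 0.0315]
tool_rot: [0.116, -0.697, 0.698, -0.118]
force: [-3.8, 0.7, 31.0]
finger_gap: 0.188
```

```bash
python3 look.py L8 225,150,60,45
```

```text
11.225 [ 0.4706 -0.0469  0.0315] [-3.8   0.72 31.04] 0.188
```

View pics/L8.png

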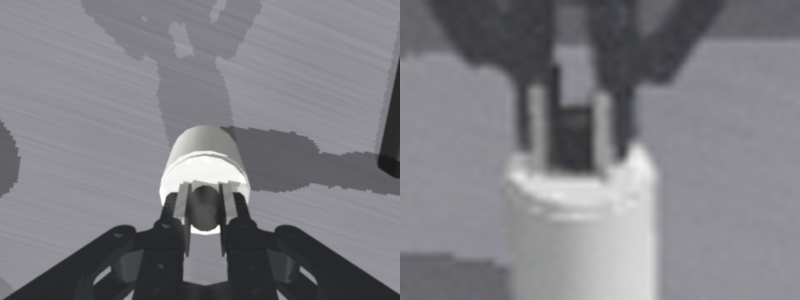

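The lid hit a hard stop at exactly the predicted home height (z 0.0315, 31 N). In the scene view the flange is down on the rim. Unloading, letting go and checking.

Call:
{"method": "apply_moves", "body": {
  "motion": [
    [10, 0, -0.05, 0, 0],
    [10, 0, -0.09, 0, 0],
    [85, 0, -0.09, 0, 0],
    [85, 0, -0.09, 0, 0],
    [85, 0, -0.09, 0, 0],
    [85, 0, -0.4, 0, 0],
    [85, 0, -0.8, 0, 0],
    [85, 0, -1.0, 0, 0],
    [85, 0, -1.0, 0, 0]
  ]
}}

```text
t: 12.45
tcp_pos: [0.4704, -0.0468, 0.0595]
tool_rot: [0.116, -0.697, 0.698, -0.117]
force: [-0.4, -0.2, -0.8]
finger_gap: 1.001
```

```bash
python3 - <<'E'
from h import *
c=manip.get_calibration("wrist");np.savez("w9.npz",**c);
E
python3 look.py L9 225,150,60,45
```

```text
12.45 [ 0.4704 -0.0468  0.0595] [-0.45 -0.24 -0.8 ] 1.001
```

View pics/L9.png

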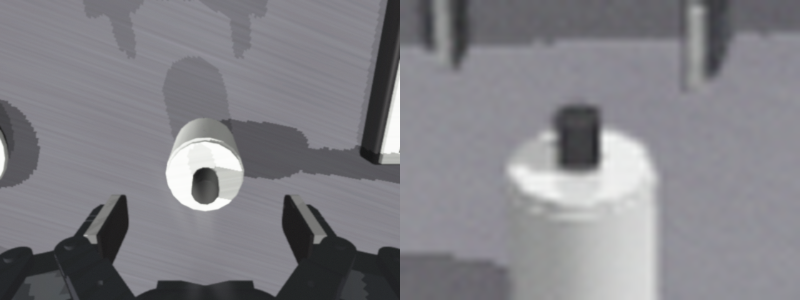

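View pics/L9_w.png

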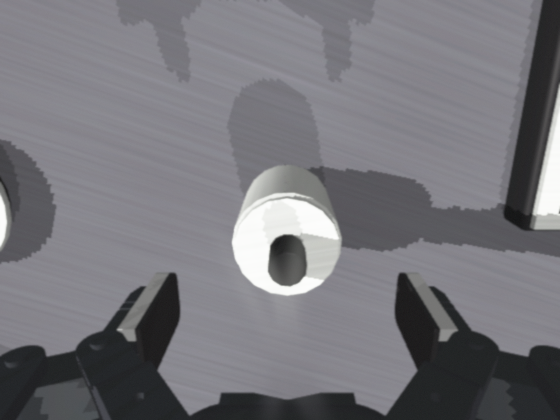

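The lid is seated level: a concentric rim ring at wrist (287,242), with the jar centred between the fingers. Lowering to grip the body.

Call:
{"method": "apply_moves", "body": {
  "motion": [
    [85, 0, 0.5, 0, 0],
    [85, 0, 1, 0, 0],
    [85, 0, 1.5, 0, 0],
    [85, 0, 2, 0, 0],
    [85, 0, 2.3, 0, 0],
    [85, 0, 2.48, 0, 0],
    [85, 0, 2.48, 0, 0],
    [45, 0, 2.48, 0, 0],
    [45, 0, 2.48, 0, 0],
    [45, 0, 2.48, 0, 0],
    [45, 0, 2.48, 0, 0],
    [45, 0, 2.48, 0, 0]
  ],
  "squeeze": 70
}}

```text
t: 14.05
tcp_pos: [0.4703, -0.0468, -0.0149]
tool_rot: [0.117, -0.697, 0.698, -0.117]
force: [-0.9, 0.0, 5.6]
finger_gap: 0.642
```

```bash
python3 look.py L10 215,120,90,68
```

```text
14.05 [ 0.4703 -0.0468 -0.0149] [-0.91  0.02  5.64] 0.642
```

View pics/L10.png

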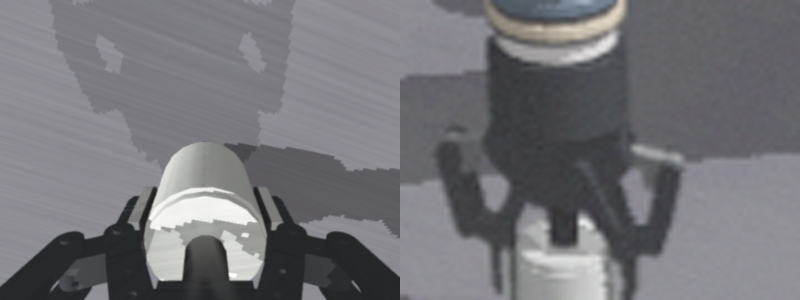

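Call:
{"method": "apply_moves", "body": {
  "motion": [
    [45, 0, -0.3, 0, 0],
    [45, 0, -1, 0, 0],
    [45, 0, -2, 0, 0],
    [45, 0, -3, -0.3, 0],
    [45, -0.5, -3.7, -1, 0],
    [45, -1.3, -4, -2, 0],
    [45, -2.1, -4, -3.1, 0],
    [45, -3, -4, -4.3, 0],
    [45, -3.9, -4, -5.4, 0],
    [45, -4.7, -4, -6.4, 0],
    [45, -5.1, -4, -6.9, 0],
    [45, -5.14, -4, -7.05, 0]
  ]
}}

```text
t: 15.65
tcp_pos: [0.5464, 0.204, 0.104]
tool_rot: [0.117, -0.697, 0.697, -0.117]
force: [0.1, 0.1, -1.4]
finger_gap: 0.641
```

Call:
{"method": "apply_moves", "body": {
  "motion": [
    [45, 0, 0, 0, 0],
    [45, 0, 0, 0, 0]
  ]
}}

```text
t: 15.9
tcp_pos: [0.5461, 0.2022, 0.1041]
tool_rot: [0.117, -0.697, 0.698, -0.116]
force: [-1.5, -0.4, -3.2]
finger_gap: 0.643
```

```bash
python3 - <<'E'
from h import *
c=manip.get_calibration("wrist");np.savez("w11.npz",**c);print(proj(c,[.6415,.2361,.072]))
E
python3 look.py L11 215,150,160,120
```

```text
[282.3407132  36.0448912]
15.9 [0.5461 0.2022 0.1041] [-1.55 -0.44 -3.24] 0.643
```

View pics/L11_w.png

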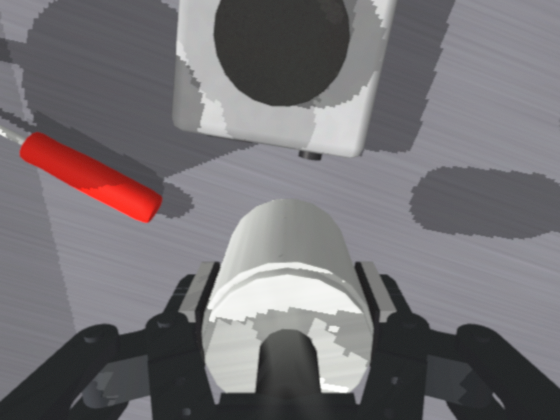

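View pics/L11.png

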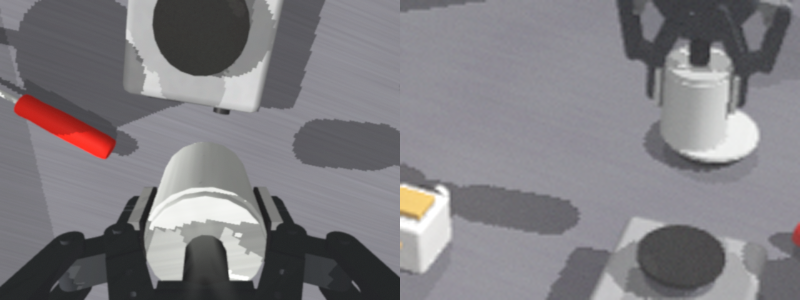

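Run:
```python
from h import *
c=dict(np.load("w11.npz"));im=cv2.imread("pics/L11_w.png")
k,e=blob(im,282,45,75,0,75);h=cv2.convexHull(k);h=h[h[:,0,1]>3];print(e,fitcirc(c,h,.072))
p=fitcirc(c,h,.072)[0]
s=manip.sense();t=s["tcp_pos"]
sc=cv2.imread("pics/L11_s.png");cs=manip.get_calibration("scene")
k,e=blob(sc,327,252,26,0,72);print(e,fitcirc(cs,cv2.convexHull(k),.072))
for q in (p,np.array([.6415,.2361])):print(totool(np.r_[q,t[2]]-t)/.03)
```

```text
((281.7431335449219, 46.16438674926758), (111.87881469726562, 141.2424774169922), 90.23477172851562) (array([0.64130163, 0.23645502]), np.float64(0.07010300364384212))Traceback (most recent call last):
  File "<stdin>", line 7, in <module>
  File "h.py", line 23, in blob
    return max(ell(m,20),key=lambda t:cv2.contourArea(t[0]))
ValueError: max() iterable argument is empty
```

Call:
{"method": "apply_moves", "body": {
  "motion": [
    [45, -0.7, 0, 0, 0],
    [45, -1.6, 0, 0, 0],
    [45, -2.5, 0, 0, 0],
    [45, -3.1, 0.1, 0, 0],
    [45, -3.35, 0.4, -0.02, 0],
    [45, -3.35, 0.8, -0.02, 0],
    [45, -3.35, 1.1, -0.02, 0],
    [45, -3.35, 1.3, -0.02, 0],
    [45, -3.35, 1.4, -0.02, 0],
    [45, -3.35, 1.4, -0.02, 0],
    [45, -3.35, 1.4, -0.02, 0]
  ]
}}

```text
t: 17.38
tcp_pos: [0.6419, 0.2369, 0.0627]
tool_rot: [-0.116, 0.697, -0.697, 0.117]
force: [0.1, 0.5, -2.8]
finger_gap: 0.634
```

```bash
python3 look.py L12 280,190,100,75
```

```text
17.375 [0.6419 0.2369 0.0627] [ 0.09  0.49 -2.8 ] 0.634
```

View pics/L12.png

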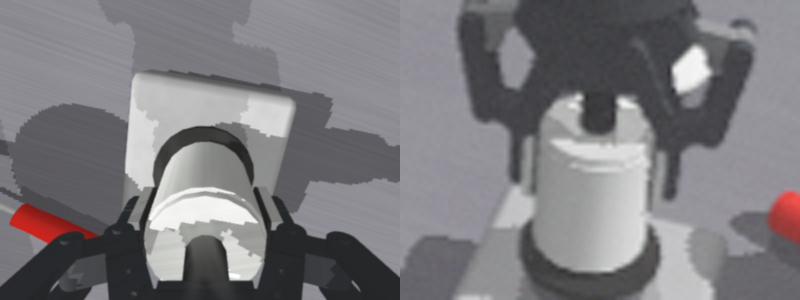

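The jar is centred over the pad with an even dark ring around its foot. Pressing down slowly.

Call:
{"method": "apply_moves", "body": {
  "motion": [
    [45, 0, 0.08, 0, 0],
    [45, 0, 0.15, 0, 0],
    [45, 0, 0.2, 0, 0],
    [45, 0, 0.25, 0, 0],
    [45, 0, 0.3, 0, 0],
    [45, 0, 0.35, 0, 0],
    [45, 0, 0.4, 0, 0],
    [45, 0, 0.45, 0, 0],
    [45, 0, 0.45, 0, 0]
  ]
}}

```text
t: 18.6
tcp_pos: [0.6416, 0.2368, 0.0493]
tool_rot: [0.117, -0.697, 0.697, -0.117]
force: [-3.2, -0.4, 5.6]
finger_gap: 0.643
```

Call:
{"method": "apply_moves", "body": {
  "motion": [
    [45, 0, 0.03, 0, 0],
    [45, 0, 0.06, 0, 0],
    [45, 0, 0.06, 0, 0]
  ]
}}

```text
t: 18.98
tcp_pos: [0.6417, 0.2369, 0.0491]
tool_rot: [0.117, -0.697, 0.697, -0.117]
force: [-5.0, -1.5, 12.6]
finger_gap: 0.638
```

Call:
{"method": "apply_moves", "body": {
  "motion": [
    [45, 0, 0.03, 0, 0],
    [45, 0, 0.03, 0, 0],
    [45, 0, 0.03, 0, 0],
    [45, 0, 0.03, 0, 0],
    [45, 0, 0.03, 0, 0],
    [45, 0, 0.03, 0, 0],
    [45, 0, 0.03, 0, 0],
    [45, 0, 0.03, 0, 0],
    [45, 0, 0.03, 0, 0],
    [45, 0, 0.03, 0, 0],
    [45, 0, 0.03, 0, 0],
    [45, 0, 0.03, 0, 0]
  ]
}}

```text
t: 20.48
tcp_pos: [0.6418, 0.2369, 0.0491]
tool_rot: [0.117, -0.697, 0.697, -0.117]
force: [-6.5, -1.8, 16.7]
finger_gap: 0.636
```

```bash
python3 look.py L13 280,190,100,75
```

```text
20.475 [0.6418 0.2369 0.0491] [-6.54 -1.79 16.66] 0.636
```

View pics/L13.png

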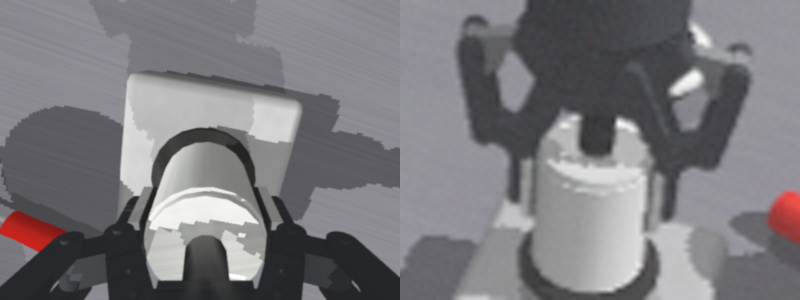

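The pad is bottomed: position stalled at the predicted 8 mm stroke with about 19 N, held over 1.5 s, jar upright. Lifting and heading for the tray.

Call:
{"method": "apply_moves", "body": {
  "motion": [
    [45, 0, -0.2, 0, 0],
    [45, 0, -0.5, 0, 0],
    [45, 0, -1.2, 0, 0],
    [45, 0.2, -2, 0.3, 0],
    [45, 0.7, -2.3, 1, 0],
    [45, 1.4, -2.3, 2.1, 0],
    [45, 2.2, -2.3, 3.4, 0],
    [45, 3.1, -2.3, 4.7, 0],
    [45, 4, -2.3, 6, 0],
    [45, 4.9, -2.3, 7.3, 0],
    [45, 5.8, -2.3, 8.6, 0],
    [45, 6.6, -2.3, 9.8, 0]
  ]
}}

```text
t: 22.08
tcp_pos: [0.548, -0.1084, 0.115]
tool_rot: [0.117, -0.697, 0.698, -0.116]
force: [0.1, 0.1, -2.4]
finger_gap: 0.64
```

Call:
{"method": "apply_moves", "body": {
  "motion": [
    [45, 0.8, 0, 1.2, 0],
    [45, 1.6, 0, 2.4, 0],
    [45, 2.3, 0, 3.4, 0],
    [45, 2.8, 0, 4.2, 0],
    [45, 3.05, 0, 4.6, 0],
    [45, 3.05, 0, 4.6, 0],
    [45, 3.05, 0, 4.6, 0],
    [45, 3.05, 0, 4.6, 0]
  ]
}}

```text
t: 23.08
tcp_pos: [0.5087, -0.2646, 0.115]
tool_rot: [-0.117, 0.698, -0.697, 0.117]
force: [0.3, -0.1, -2.2]
finger_gap: 0.641
```

```bash
python3 - <<'E'
from h import *
c=manip.get_calibration("wrist");np.savez("w14.npz",**c)
t=manip.sense()["tcp_pos"];print([proj(c,[x,y,.03]).round() for x,y in((.6039,-.2347),(.5112,-.1904),(.5607,-.3254))],totool(np.array([.6039,-.2347,t[2]])-t)/.03)
E
python3 look.py L14 100,90,180,135
```

```text
[array([289.,  47.]), array([189., 157.]), array([389., 154.])] [-3.32592817e+00 -6.48034063e-04  9.66190421e-02]
23.075 [ 0.5087 -0.2646  0.115 ] [ 0.28 -0.06 -2.23] 0.641
```

View pics/L14_w.png

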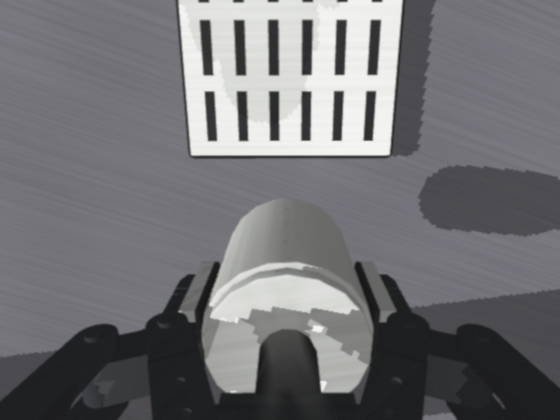

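View pics/L14.png

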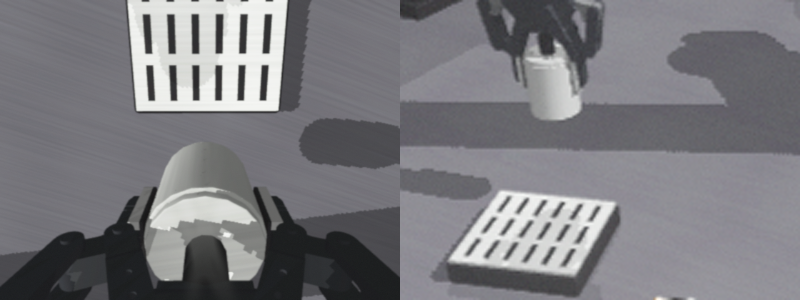

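The tray's near corners at (190,156) and (389,156) match the prediction. Moving over its centre and down.

Call:
{"method": "apply_moves", "body": {
  "motion": [
    [45, -0.8, 0, 0, 0],
    [45, -1.7, 0, 0, 0],
    [45, -2.6, 0.2, 0.1, 0],
    [45, -3.2, 0.6, 0.1, 0],
    [45, -3.33, 1.2, 0.1, 0],
    [45, -3.33, 1.8, 0.1, 0],
    [45, -3.33, 2.3, 0.1, 0],
    [45, -3.33, 2.7, 0.1, 0],
    [45, -3.33, 2.95, 0.1, 0],
    [45, -3.33, 3.1, 0.1, 0],
    [45, -3.33, 3.1, 0.1, 0],
    [45, -3.33, 3.1, 0.1, 0]
  ]
}}

```text
t: 24.68
tcp_pos: [0.6044, -0.2364, 0.0226]
tool_rot: [0.116, -0.697, 0.698, -0.117]
force: [-0.4, 0.1, -2.6]
finger_gap: 0.639
```

```bash
python3 look.py L15 110,130,100,75
```

```text
24.675 [ 0.6044 -0.2364  0.0226] [-0.37  0.13 -2.57] 0.639
```

View pics/L15.png

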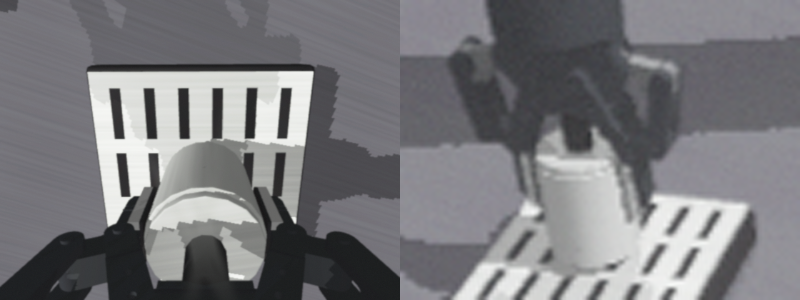

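Call:
{"method": "apply_moves", "body": {
  "motion": [
    [45, 0, 0.08, 0, 0],
    [45, 0, 0.14, 0, 0],
    [45, 0, 0.19, 0, 0],
    [45, 0, 0.22, 0, 0],
    [45, 0, 0.24, 0, 0],
    [45, 0, 0.24, 0, 0]
  ]
}}

```text
t: 25.52
tcp_pos: [0.6039, -0.2361, 0.0151]
tool_rot: [-0.117, 0.697, -0.697, 0.117]
force: [-2.0, 0.5, 0.6]
finger_gap: 0.639
```

Contact with the grate, just carrying the weight. Letting go.

Call:
{"method": "apply_moves", "body": {
  "motion": [
    [60, 0, 0, 0, 0],
    [70, 0, 0, 0, 0],
    [85, 0, 0, 0, 0],
    [85, 0, 0, 0, 0],
    [85, 0, 0, 0, 0],
    [85, 0, -0.6, 0, 0],
    [85, 0, -1.5, 0, 0],
    [85, 0, -2.7, 0, 0],
    [85, 0, -4, 0, 0],
    [85, 0, -4.8, 0, 0],
    [85, 0, -5, 0, 0],
    [85, 0, -5, 0, 0]
  ],
  "squeeze": 20
}}

```text
t: 27.02
tcp_pos: [0.6039, -0.2361, 0.1652]
tool_rot: [0.117, -0.697, 0.698, -0.117]
force: [-0.6, -0.3, 0.1]
finger_gap: 0.993
```

```bash
python3 - <<'E'
from h import *
c=manip.get_calibration("wrist");np.savez("w16.npz",**c)
im=manip.snapshot("top")[:,:,::-1];cv2.imwrite("pics/t16.png",im)
E
python3 look.py L16 110,130,100,75
```

```text
27.075 [ 0.6034 -0.2359  0.1642] [0.04 0.58 0.27] 0.995
```

View pics/L16.png

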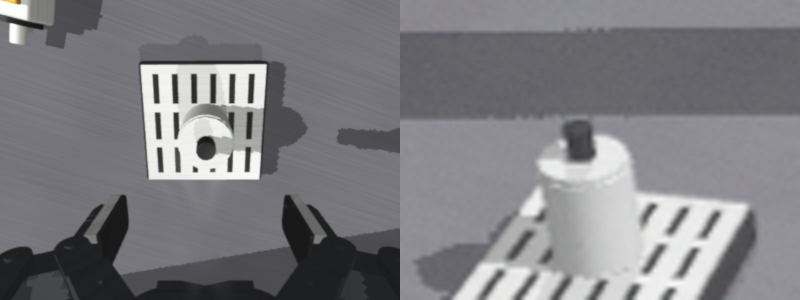

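View pics/t16.png

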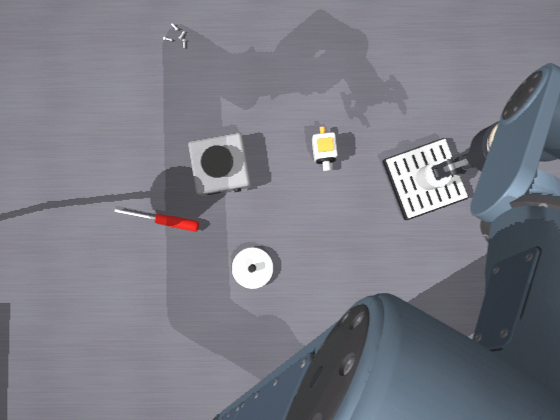

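Run:
```python
from h import *
c=manip.get_calibration("scene")
for z in(.03,.101,.123):print(z,((proj(c,[.6036,-.236,z])-[110,130])*4+[400,0]).round())
c=dict(np.load("w16.npz"))
for z in(.101,.123):print(z,(proj(c,[.6036,-.236,z])*400/560).round())
im=cv2.imread("pics/L16_w.png")
k,e=blob(im,288,190,48,225,255);print(e)
sc=cv2.imread("pics/L16_s.png");cv2.imwrite("pics/L16z.png",cv2.resize(sc[155:205,135:185],None,fx=11,fy=11,interpolation=2))
w=im[120:260,220:360];cv2.imwrite("pics/L16wz.png",cv2.resize(w,None,fx=4,fy=4,interpolation=2))
```

```text
0.03 [596. 254.]
0.101 [579. 157.]
0.123 [573. 126.]
0.101 [203. 144.]
0.123 [203. 152.]
((270.3989562988281, 199.954345703125), (69.85194396972656, 99.93859100341797), 147.0721435546875)
```

View pics/L16z.png

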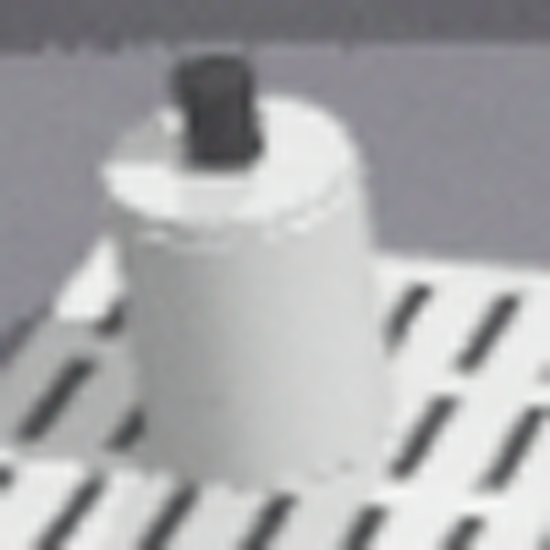

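View pics/L16wz.png

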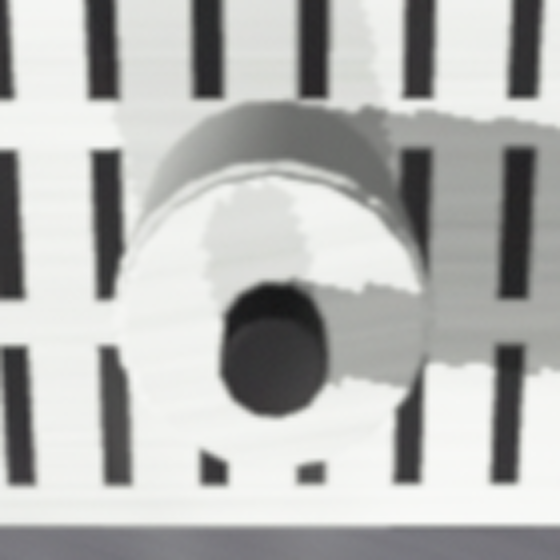

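The jar stands upright with the lid level. Its apparent lean matches the projected vertical: foot (596,254) and knob top (573,126) predicted, about (577,126) seen. It is on the grate near the centre, and the other objects are unmoved. Handing in.

Run:
```python
from h import *
print(manip.sign_off(),manip.sense()["t"])
```

```text
the job is handed in; nothing more can be done
the job is handed in; nothing more can be done
```

The job is done and handed in at about 27 s of the 67 s allowed.

- **Lid:** I pressed the small lid home until it hit a hard stop at the predicted height. That took 31 N, more than the 10–15 N you gave. Pictures afterwards showed it level on the rim.
- **Spring pad:** I gripped the jar by its body and pressed it upright on the pad. It stalled at the predicted 8 mm of travel under about 19 N, and I held it there for at least 1.5 s.
- **Tray:** I set the jar down with about 3 N of contact, let go and backed off. The last pictures show it upright and closed near the middle of the grate. The large lid, pump and screwdriver have not moved in the top view.

**Checks that disagreed:**
- **Fingertip position:** the real fingertips end about 40–44 mm short of the reported TCP. My first grasp of the lid closed on air above the knob. I measured the offset from two camera views and used it for every grip after that.
- **Wrist camera:** it was about 1 mm off sideways, which I allowed for when lining up the lid and jar.
- **Pad travel:** I judged this from arm height and force, not from a direct reading of the pad.

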